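# Drop the bearing ball into the square box

## Task

Pick up the square drop cup with the bearing ball in it, hold it upright over the tall square box and press its release tab down on the box's rim, so that the bottom swings open and the ball drops into the box. The ball must leave through the bottom, not over the cup's top. Then lift the cup clear, its bottom springing shut, and stand it upright on the bench beside the box.

Things in the scene. Friction and masses are not known exactly. Their poses are not given: they have to be found in the camera images.
- cup: Drop cup holding the ball: aluminium square tube, 50 x 50 mm outside, 44 inside, 120 tall with its four 20 mm corner feet, open top, 0.3 kg. Origin: centre of its underside (feet on the bench); z up; x to the side where the release tab sticks out. Grip two opposite walls near the top. Tab: dark steel, 28 mm wide, 3 thick, level, from x = 23 to 63 mm, underside at z = 20 mm.
- flap (a joint): Angle of the cup's sprung bottom plate: 0 shut, 1.2 rad fully open. Plate and tab are one piece, hinged along y at x = 23, z = 21 mm. Lowering the cup with its tab on a rim pushes the tab up (2 to 8 N) and swings the plate down 44 mm between the feet. On the box: 10 mm below first touch gives 0.5 rad, 24 mm 0.95. The ball passes from about 0.6. Springs shut when lifted.
- bin: The target: tall square grey steel box, 90 x 90 mm, 100 high, walls and floor 4, fixed. (The round grey tin is not it.) Origin: centre of underside; z up; x, y along its sides. Centre the cup over it, sides parallel: the feet go down inside with 16 mm to spare all round and the tab lies on one wall's rim (any of the four), first touching with the cup's origin 80 mm above the bench.
- ball: Steel bearing ball, 22 mm diameter, 44 g, origin at its centre. Starts lying loose inside the cup on its bottom plate, centre 34 mm above the bench.

How it is judged:
On the way, in this order (a step that is already met when the one before it is completed fails the run):
1. with the cup upright over the square box, its bottom is swung open (value of joint flap above 0.5 rad and horizontal distance between cup and bin below 0.035 m and height (world z) of cup above 0.03 m and angle between cup's own z axis and vertical below 0.3 rad), for 0.1 s.
2. the ball lies in the square box and the cup has been lifted clear, its bottom shut (horizontal distance between ball and bin below 0.047 m and height (world z) of ball below 0.06 m and value of joint flap below 0.15 rad and height (world z) of cup above 0.079 m), for 0.1 s.
At the end, for the whole second after the job is handed in: The ball lies at rest on the floor of the square box; the cup stands at rest on its feet on the bench (within 8 mm of it in height and 0.1 rad of upright), outside the box, its bottom shut (under 0.15 rad) (horizontal distance between ball and bin below 0.047 m and height (world z) of ball below 0.03 m and angle between cup's own z axis and vertical below 0.1 rad and height (world z) of cup below 0.008 m and horizontal distance between cup and bin above 0.07 m and value of joint flap below 0.15 rad and linear speed of cup below 0.03 m/s and linear speed of ball below 0.05 m/s); the robot touches nothing.
It fails at once if the ball came out over the cup's open top (z of ball in the frame of cup above 0.12 m).
It also fails if it takes over 46 s, if anything falls off the work surface, if the arm or the gripper's body presses on something with over 40 N, if the wrist force passes 120 N, or if a joint passes its speed limit or range.

## Robot

A 6-joint arm with a two-finger parallel gripper is mounted at the origin on the work surface. World frame = base frame: x ahead of the robot, y to its left, z up, the work surface at z = 0. Lengths are in m, angles in rad, forces in N, time in s.
With the tool pointing down it reaches from about 0.25 to 0.775 m from the base axis. Payload 4 kg.
Tool frame: the origin (TCP) lies at the very end of the fingers, on their centre line; the grasp point (between the pads) lies 19 mm behind it (robot.hold_point_z is the distance from the TCP to the grasp point, in m); z points along the fingers, y is the line along which they close (so a half turn about z gives the same grasp; the last joint's range is limited). The gripper opens to 94 mm and grips with 3 to 60 N. Pads are 16 mm wide; open, the fingers measure 119 mm over their backs; the gripper's body (75 mm by 177 mm) begins 78 mm behind the grasp point.
Start: joints at [-1.274, 0.087, 1.371, -0, 1.684, -0.103], TCP at [0.214, -0.507, 0.206] pointing down, gripper open.
Joint ranges: [-3.1, 3.1], [-0.76, 2.03], [0.27, 2.55], [-1.08, 4.22], [0.17, 2.65], [-2.57, 2.57]. Speed limits (rad/s): [2.79, 2.79, 3.14, 3.14, 3.14, 3.14].

## Interface

Orientations are given as [roll, pitch, yaw] about the fixed x, y, z axes, in that order (R = Rz(yaw) Ry(pitch) Rx(roll)).
In Python, from bench import robot gives the robot as it stands.
- The arm moves only by the tool carry_out, never from a script. Its argument "steps" is a list of rows, each a list of 3 entries, a list of its own where there are three numbers: the shift along the tool's x, y, z in m, then the turn about the tool's z in units of 10 degrees (1.0 is 10 degrees), then the closure, from -1 (fully open) to 1 (shut). In form: [[[tx, ty, tz], roll, jaw], ...]. A call has 1 to 10 rows; each row is the pose to reach, as a shift and turn from the pose commanded when the call began, along the tool's axes at that moment; what a row does not reach only later rows make up. A row lasts 1/8 s, in which the tool goes at most 62.5 mm and 10.7 degrees, less where a joint would pass 70% of its speed; a pose out of reach is approached as far as the arm can. A call with a gripper value outside its range is refused whole. The fingers move at their own pace and stop on an object; the grip force is fixed at half the most. Time passes only in rows, so rows that repeat a pose let the fingers close. It gives the time, the measured TCP pose, the force, the opening and the grip force at its end, in the units of the state.
- robot.get_obs(): the state, without advancing time (a new reading comes with each control period).
- robot.snapshot(name): name is "side" or "top"; returns a dict with "image" (480x640x3 uint8, red, green, blue), "z_map" (480x640 float32, m along the optical axis (not along the pixel's ray), 0 where there is no reading), "mtx" (3x3 intrinsics, pixels), "R" (3x3) and "t" (3): a world point X has camera coordinates R X + t. Camera axes: x right, y down, z forward; pixel columns grow to the right and rows downward; lengths in m; the calibration is good to about 2 mm. A picture is of the moment at which its call begins.
- robot.close_job(): hands the job in; it is judged then, once.
The state is a dict: "time": time; "joint_positions": joint angles; "qvel": joint speeds; "joint_torque": joint torques, N m; "tool_pos": TCP position; "ee_rot": TCP orientation; "wrist_force": force on the tool from outside, world axes, zero at the start; "wrist_torque": the same for the moment, N m; "width": finger opening in m; "finger_force": force on a finger pad.
Only numpy, scipy, OpenCV 4.12 (cv2) and the standard library are available. Lean on these libraries where they do the work, as an engineer would, in place of code of your own. Each camera call takes 0.05 s, during which the arm holds its last target. There are 200 camera calls.

## Working session

There is one attempt and no reset: what is moved stays moved. The work goes in short steps, Python scripts to look and compute and a tool call to move; the robot and the scene stay as the last step left them, time stands still between calls to the robot, and variables do not carry over. Pictures are saved under pics/ and viewed, at most 10 in all, crops included, and the job is handed in when it is done.

Besides the shell and the picture viewer there is one more tool, called after ">>>" by a JSON object that holds its "op" and its "data". carry_out: Moves the arm, as the interface text tells. Its arguments: {"type":"object","properties":{"steps":{"type":"array","items":{"type":"array"}}},"required":["steps"]}

```bash
mkdir -p pics; ls; python3 - <<'E'
from bench import robot
import cv2,numpy as np
o=robot.get_obs(); print({k:np.round(v,3) for k,v in o.items()})
for n in("top","side"):
    s=robot.snapshot(n); cv2.imwrite(f"pics/{n}0.png",s["image"][:,:,::-1]); np.savez(f"pics/{n}0.npz",**s)
    print(n,s["mtx"].tolist(),(-s["R"].T@s["t"]).round(3),s["R"].round(3).tolist())
E
```

```text
pics
{'time': np.float64(0.0), 'joint_positions': array([-1.274,  0.088,  1.372,  0.   ,  1.684, -0.103]), 'qvel': array([ 0.   , -0.   ,  0.001,  0.001,  0.001,  0.   ]), 'joint_torque': array([-1.0000e-03, -3.4018e+01, -3.0243e+01,  7.2000e-02,  3.3000e-02,
       -0.0000e+00]), 'tool_pos': array([ 0.214, -0.506,  0.204]), 'ee_rot': array([-3.139, -0.   ,  0.4  ]), 'wrist_force': array([-0.215,  0.259, -0.258]), 'wrist_torque': array([0.045, 0.002, 0.016]), 'finger_force': np.float64(0.0), 'width': np.float64(0.094)}
top [[500.2672159325553, 0.0, 312.7696378586204], [0.0, 500.2672159325553, 248.90897088753306], [0.0, 0.0, 1.0]] [ 0.415 -0.014  0.761] [[-0.006, -1.0, -0.012], [-0.987, 0.008, -0.162], [0.162, 0.011, -0.987]]
side [[578.3040455812603, 0.0, 297.9273856574848], [0.0, 578.3040455812603, 237.4834924516265], [0.0, 0.0, 1.0]] [0.203 0.5   0.722] [[-0.836, -0.549, -0.002], [-0.406, 0.62, -0.671], [0.37, -0.56, -0.741]]
```

View pics/top0.png

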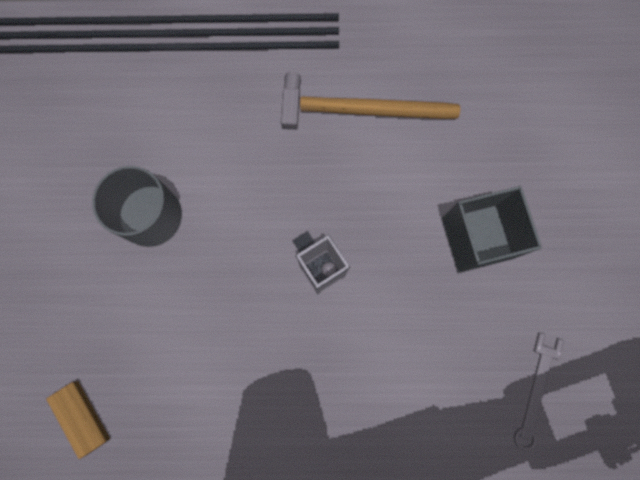

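View pics/side0.png

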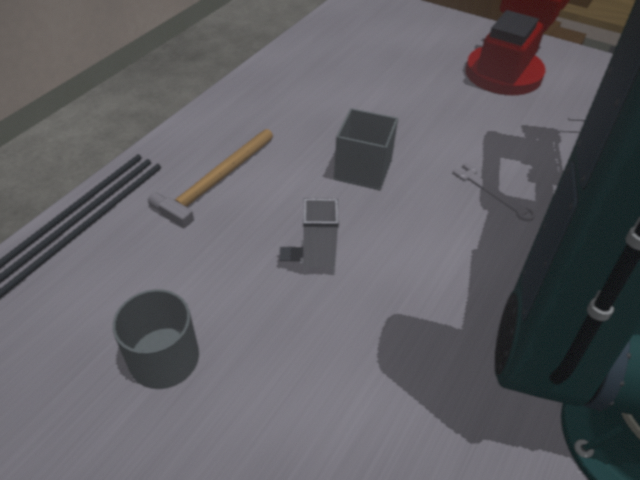

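The top view shows the cup's rim around (322,262) with its tab at (303,241). The square box's rim is around (500,225), and the round tin at (130,200) is the decoy. Next I measure the rims from depth.

```bash
cat > h.py <<'E'
import numpy as np,cv2
def cloud(s):
    v,u=np.mgrid[:480,:640]; z=s["z_map"]; K=s["mtx"]
    c=np.stack([(u-K[0,2])/K[0,0]*z,(v-K[1,2])/K[1,1]*z,z],-1)
    P=(c-s["t"])@s["R"]; P[z==0]=np.nan
    return P
def sel(P,c,r,z0,z1):
    m=(np.hypot(P[...,0]-c[0],P[...,1]-c[1])<r)&(P[...,2]>z0)&(P[...,2]<z1)
    return P[m]
def rect(Q):
    r=cv2.minAreaRect(Q[:,:2].astype(np.float32)*1000)
    return np.round(r[0],1),np.round(r[1],1),round(r[2],1),len(Q),"zmed",Q[:,2].mean().round(4)
E
python3 - <<'E'
from h import *
for n in("top","side"):
    s=dict(np.load(f"pics/{n}0.npz")); P=cloud(s)
    if n=="top":
        print(P[225,500],P[262,300],P[241,303],P[237,345]); 
    c=(0.40,-0.02); b=(0.43,-0.25)
    if n=="top":
        g=P[150:330,240:400]; Q=g[g[...,2]>.1]; c=Q.mean(0); g=P[150:290,430:560];Q=g[g[...,2]>.085]; b=Q.mean(0); print(c,b); C,B=c,b
    print(n,"cup",rect(sel(P,C,.06,.112,.13)),"bin",rect(sel(P,B,.09,.093,.11)))
    t=sel(P,C,.09,.012,.035); t=t[np.hypot(*(t[:,:2]-C[:2]).T)>.042]; print("tab",rect(t),t.mean(0))
    print("bench z",np.nanmedian(P[300:330,300:400,2]))
E
```

```text
[ 0.57437572 -0.29375669  0.0030089 ] [0.50315411 0.0102503  0.11990263] [0.54889706 0.00940787 0.01959483] [ 0.55869706 -0.05513098 -0.00273138]
[ 0.50703223 -0.0191027   0.11620376] [ 0.55715452 -0.25820207  0.09528549]
top cup (array([504.9, -18.4]), array([51.8, 51.3]), 32.2, 461, 'zmed', np.float64(0.1182)) bin (array([ 556.1, -257.5]), array([90.4, 91. ]), 14.1, 944, 'zmed', np.float64(0.0978))
tab (array([549. ,   9.5]), array([21.9, 28.1]), 31.9, 254, 'zmed', np.float64(0.0217)) [0.54950228 0.00989218 0.0217433 ]
bench z -0.0012816072739255517
side cup (array([505.7, -17.3]), array([51.9, 54.7]), 32.3, 452, 'zmed', np.float64(0.1174)) bin (array([ 556.3, -256.4]), array([90.1, 96.1]), 14.2, 559, 'zmed', np.float64(0.0974))
tab (array([549.7,   9.7]), array([22.2, 30.2]), 34.6, 194, 'zmed', np.float64(0.0225)) [0.54962423 0.01110007 0.02246656]
bench z -0.000472723095683175
```

```bash
cat >> h.py <<'E'
def go(x,y,z,yawdeg):
    """shift in present tool axes and turn in units of 10 deg (tool z is down)"""
    from bench import robot
    from scipy.spatial.transform import Rotation as R
    o=robot.get_obs(); r=R.from_euler("xyz",o["ee_rot"])
    d=r.inv().apply(np.array([x,y,z])-o["tool_pos"])
    a=-(yawdeg-np.degrees(o["ee_rot"][2])); a=(a+180)%360-180
    print("t",o["time"],"tcp",o["tool_pos"].round(4),o["ee_rot"].round(3),"F",o["wrist_force"].round(1),"q6",o["joint_positions"][5].round(2),"w",round(float(o["width"]),4)); print("shift",d.round(4),"roll",round(a/10,3))
E
python3 -c "
from h import *; go(.505,-.018,.2,122.2)"
```

```text
t 0.1 tcp [ 0.2139 -0.5061  0.2044] [-3.14 -0.    0.4 ] F [ 0.7  0.2 -0.6] q6 -0.1 w 0.0942
shift [ 0.4581 -0.3364  0.0052] roll -9.929
```

>>> {"op": "carry_out", "data": {"steps": [[[0.458,-0.336,0.0],-9.93,-1],[[0.458,-0.336,0.0],-9.93,-1],[[0.458,-0.336,0.0],-9.93,-1],[[0.458,-0.336,0.0],-9.93,-1],[[0.458,-0.336,0.0],-9.93,-1],[[0.458,-0.336,0.0],-9.93,-1],[[0.458,-0.336,0.0],-9.93,-1],[[0.458,-0.336,0.0],-9.93,-1],[[0.458,-0.336,0.0],-9.93,-1],[[0.458,-0.336,0.0],-9.93,-1]]}}

```text
time: 1.35
tool_pos: [0.5058, -0.0154, 0.2044]
ee_rot: [-3.141, -0.002, 2.141]
wrist_force: [0.7, 0.7, 0.4]
width: 0.0945
finger_force: 0.0
```

```bash
python3 -c "
from h import *; go(.505,-.018,.2,122.2); go(.505,-.018,.088,122.2)"
```

```text
t 1.35 tcp [ 0.5058 -0.0154  0.2044] [-3.141e+00 -2.000e-03  2.141e+00] F [0.7 0.7 0.4] q6 -0.71 w 0.0945
shift [-0.0017 -0.0021  0.0044] roll 0.046
t 1.35 tcp [ 0.5058 -0.0154  0.2044] [-3.141e+00 -2.000e-03  2.141e+00] F [0.7 0.7 0.4] q6 -0.71 w 0.0945
shift [-0.0019 -0.002   0.1164] roll 0.046
```

>>> {"op": "carry_out", "data": {"steps": [[[0,0,0.03],0,-1],[[0,0,0.05],0,-1],[[0,0,0.05],0,-1],[[0,0,0.05],0,-1]]}}

```text
time: 1.85
tool_pos: [0.5053, -0.0197, 0.1563]
ee_rot: [3.141, 0.001, 2.132]
wrist_force: [-0.2, 0.5, 0.3]
width: 0.0941
finger_force: 0.0
```

```bash
python3 - <<'E'
from h import *
from bench import robot
go(.505,-.018,.088,122.2)
s=robot.snapshot("side"); cv2.imwrite("pics/s1.png",s["image"][100:340,180:500,::-1].repeat(2,0).repeat(2,1))
E
```

```text
t 1.85 tcp [ 0.5053 -0.0197  0.1563] [3.141e+00 1.000e-03 2.132e+00] F [-0.2  0.5  0.3] q6 -0.71 w 0.0941
shift [0.0017 0.0006 0.0683] roll -0.007
```

View pics/s1.png

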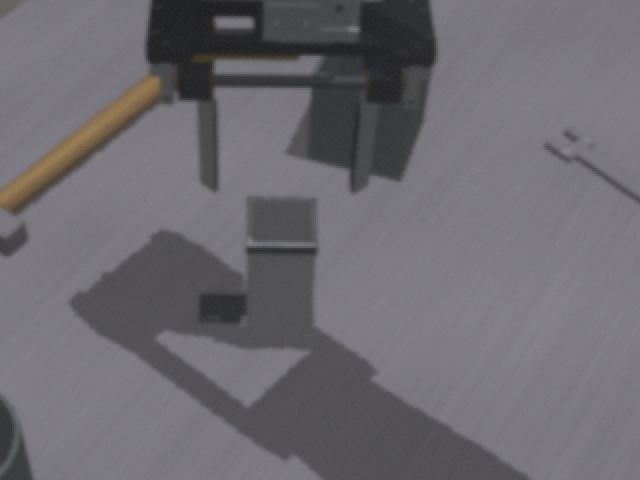

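The fingers straddle the cup along its tab axis, with the tips at (210,185) and (360,185) in the crop, centred on its rim at (282,225). I'll descend and close.

>>> {"op": "carry_out", "data": {"steps": [[[0.001,0.001,0.02],0,-1],[[0.001,0.001,0.045],0,-1],[[0.001,0.001,0.068],0,-1],[[0.001,0.001,0.068],0,-1],[[0.001,0.001,0.068],0,1],[[0.001,0.001,0.068],0,1],[[0.001,0.001,0.068],0,1],[[0.001,0.001,0.068],0,1],[[0.001,0.001,0.068],0,1],[[0.001,0.001,0.068],0,1]]}}

```text
time: 3.15
tool_pos: [0.5055, -0.0176, 0.0876]
ee_rot: [-3.141, 0.0, 2.133]
wrist_force: [-0.4, -0.3, 0.9]
width: 0.0498
finger_force: 30.0
```

The cup is gripped: width 49.8 mm, force 30 N. Now lifting.

>>> {"op": "carry_out", "data": {"steps": [[[0,0,-0.02],0,1],[[0,0,-0.05],0,1],[[0,0,-0.08],0,1],[[0,0,-0.11],0,1],[[0,0,-0.14],0,1],[[0,0,-0.14],0,1],[[0,0,-0.14],0,1]]}}

```text
time: 4.03
tool_pos: [0.5047, -0.0174, 0.2254]
ee_rot: [-3.139, -0.002, 2.133]
wrist_force: [-0.6, 0.2, -4.3]
width: 0.0496
finger_force: 30.0
```

```bash
python3 - <<'E'
from h import *
from bench import robot
for n in("top","side"):
    s=robot.snapshot(n); P=cloud(s); c=robot.get_obs()["tool_pos"]
    q=sel(P,c,.1,.158,.19); q=q[np.hypot(*(q[:,:2]-c[:2]).T)>.045]
    print(n,"tab",rect(q) if len(q)>5 else len(q),q.mean(0))
    g=P[80:300,430:560] if n=="top" else P[90:200,320:410]; Q=g[(g[...,2]>.092)&(g[...,2]<.11)]
    Q=sel(Q,(.556,-.257),.075,.09,.11); print("bin",rect(Q))
go(.556,-.257,.228,104.1)
E
```

```text
top tab 0 [nan nan nan]
bin (array([ 556.7, -261. ]), array([91.2, 84.4]), 13.0, 595, 'zmed', np.float64(0.0977))
side tab (array([549.6,  11.2]), array([20. , 30.6]), 32.4, 180, 'zmed', np.float64(0.1596)) [0.54991034 0.01135193 0.15958712]
bin (array([ 556. , -256.3]), array([89.5, 96.3]), 14.2, 433, 'zmed', np.float64(0.0969))
t 4.125 tcp [ 0.5045 -0.0173  0.225 ] [-3.138e+00 -3.000e-03  2.133e+00] F [ 0.1 -0.1 -3.4] q6 -0.71 w 0.05
shift [-0.2302 -0.0841 -0.0034] roll 1.811<stdin>:6: RuntimeWarning: Mean of empty slice.
  ret = um.true_divide(
```

>>> {"op": "carry_out", "data": {"steps": [[[-0.023,-0.0084,0],0.2,1],[[-0.058,-0.021,0],0.5,1],[[-0.092,-0.034,0],0.8,1],[[-0.127,-0.046,0],1.1,1],[[-0.161,-0.059,0],1.4,1],[[-0.196,-0.071,0],1.6,1],[[-0.219,-0.08,0],1.75,1],[[-0.23,-0.084,0],1.81,1],[[-0.23,-0.084,0],1.81,1],[[-0.23,-0.084,0],1.81,1]]}}

```text
time: 5.38
tool_pos: [0.557, -0.2557, 0.2277]
ee_rot: [3.141, -0.001, 1.818]
wrist_force: [-0.3, -0.2, -3.2]
width: 0.0499
finger_force: 30.0
```

```bash
python3 - <<'E'
from h import *
from bench import robot
for n in("side","top"):
    s=robot.snapshot(n); cv2.imwrite(f"pics/{n}2.png",s["image"][40:280,200:520,::-1].repeat(2,0).repeat(2,1)); P=cloud(s)
    c=robot.get_obs()["tool_pos"]
    q=sel(P,c,.1,.13,.19); q=q[np.hypot(*(q[:,:2]-c[:2]).T)>.045]; print(n,len(q),rect(q) if len(q)>9 else 0)
go(.556,-.257,.170,104.1)
E
```

```text
side 127 (array([ 609.3, -242. ]), array([19.8, 30.3]), 15.0, 127, 'zmed', np.float64(0.1618))
top 342 (array([ 608.6, -242.8]), array([19.7, 28.8]), 13.2, 342, 'zmed', np.float64(0.1615))
t 5.475 tcp [ 0.5571 -0.2558  0.2279] [3.141 0.    1.818] F [ 0.3 -0.7 -2.4] q6 -0.77 w 0.0498
shift [-0.0009 -0.0014  0.0579] roll 0.009
```

View pics/side2.png

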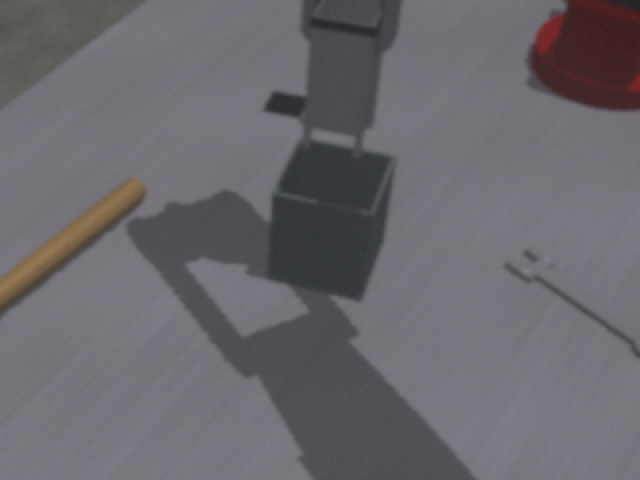

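The cup hangs upright above the box, feet at (305–360,150) over its opening and tab at (287,103) to the outside. Depth agrees to about 1.5 mm, which I correct before descending to just above first touch.

>>> {"op": "carry_out", "data": {"steps": [[[-0.001,-0.0014,0.01],0,1],[[-0.001,-0.0014,0.025],0,1],[[-0.001,-0.0014,0.04],0,1],[[-0.001,-0.0014,0.052],0,1],[[-0.001,-0.0014,0.055],0,1],[[-0.001,-0.0014,0.055],0,1]]}}

```text
time: 6.22
tool_pos: [0.5559, -0.2583, 0.1723]
ee_rot: [-3.141, -0.0, 1.817]
wrist_force: [0.7, 0.1, -3.5]
width: 0.0498
finger_force: 30.0
```

>>> {"op": "carry_out", "data": {"steps": [[[0,0,0.005],0,1],[[0,0,0.009],0,1],[[0,0,0.013],0,1],[[0,0,0.017],0,1],[[0,0,0.017],0,1]]}}

```text
time: 6.85
tool_pos: [0.5559, -0.2584, 0.1558]
ee_rot: [3.142, 0.001, 1.817]
wrist_force: [-0.8, -0.6, 2.2]
width: 0.0498
finger_force: 30.0
```

Tab contact shows as about 5.7 N upward, as expected. Going on down to 24 mm below first touch and dwelling there.

>>> {"op": "carry_out", "data": {"steps": [[[0,0,0.004],0,1],[[0,0,0.008],0,1],[[0,0,0.012],0,1],[[0,0,0.013],0,1],[[0,0,0.013],0,1],[[0,0,0.013],0,1],[[0,0,0.013],0,1],[[0,0,0.013],0,1]]}}

```text
time: 7.85
tool_pos: [0.5551, -0.2582, 0.1418]
ee_rot: [-3.14, -0.001, 1.817]
wrist_force: [-3.4, -0.7, -1.6]
width: 0.0498
finger_force: 30.0
```

```bash
python3 - <<'E'
from h import *
from bench import robot
for n in("side","top"):
    s=robot.snapshot(n); cv2.imwrite(f"pics/{n}3.png",s["image"][40:280,200:520,::-1].repeat(2,0).repeat(2,1))
go(.556,-.257,.228,104.1)
E
```

```text
t 7.95 tcp [ 0.5552 -0.2582  0.1419] [-3.140e+00 -1.000e-03  1.817e+00] F [-3.5 -0.8 -1.8] q6 -0.77 w 0.05
shift [ 0.001   0.0009 -0.0861] roll -0.0
```

View pics/side3.png

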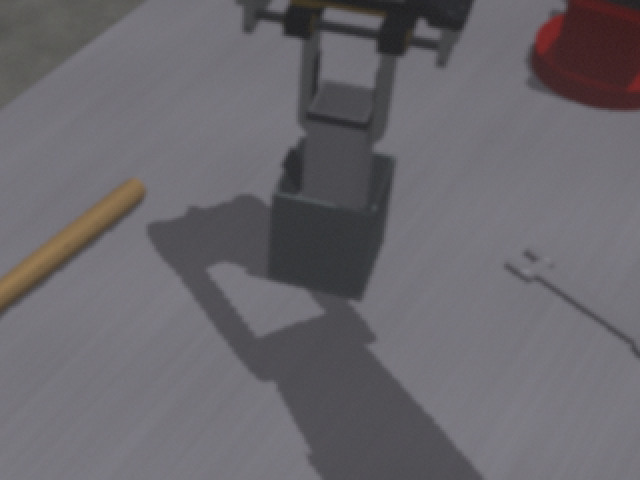

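The cup sits upright in the box's mouth with the tab swung up against the rim at (290,160). Now lifting slowly.

>>> {"op": "carry_out", "data": {"steps": [[[0,0,-0.006],0,1],[[0,0,-0.014],0,1],[[0,0,-0.024],0,1],[[0,0,-0.036],0,1],[[0,0,-0.05],0,1],[[0,0,-0.07],0,1],[[0,0,-0.09],0,1],[[0,0,-0.09],0,1],[[0,0,-0.09],0,1]]}}

```text
time: 9.07
tool_pos: [0.5559, -0.258, 0.232]
ee_rot: [-3.141, -0.0, 1.817]
wrist_force: [-0.0, 0.8, -2.3]
width: 0.0499
finger_force: 30.0
```

```bash
python3 - <<'E'
from h import *
from bench import robot
for n in("side","top"):
    s=robot.snapshot(n); cv2.imwrite(f"pics/{n}4.png",s["image"][40:280,200:520,::-1].repeat(2,0).repeat(2,1)); P=cloud(s)
    c=robot.get_obs()["tool_pos"]
    q=sel(P,c,.1,.13,.19); q=q[np.hypot(*(q[:,:2]-c[:2]).T)>.045]; print(n,len(q),rect(q) if len(q)>9 else 0)
go(.505,-.018,.228,122.2)
E
```

```text
side 125 (array([ 607.5, -244.6]), array([20.9, 32.3]), 13.2, 125, 'zmed', np.float64(0.1663))
top 344 (array([ 606.8, -245.2]), array([19.9, 29.3]), 14.1, 344, 'zmed', np.float64(0.1649))
t 9.175 tcp [ 0.5556 -0.2578  0.2311] [-3.140e+00 -2.000e-03  1.817e+00] F [-0.7 -0.3 -3.2] q6 -0.77 w 0.0495
shift [0.2449 0.0095 0.0035] roll -1.808
```

View pics/side4.png

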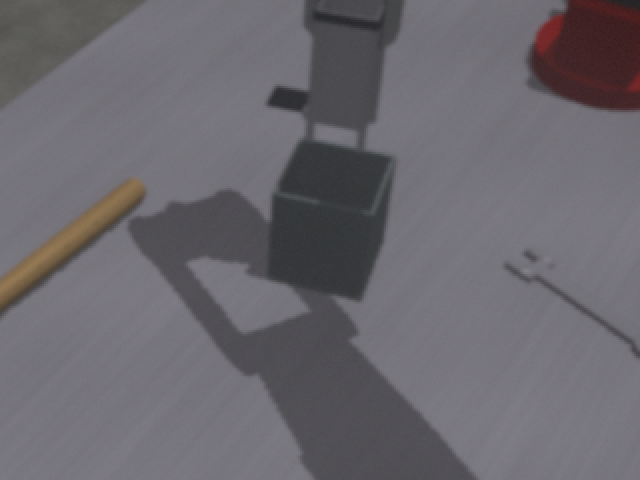

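The cup is clear of the box and the tab is level again at (288,98), so the flap is shut. I return over the free bench and check that the ball is in the box.

>>> {"op": "carry_out", "data": {"steps": [[[0.025,0.001,0],-0.2,1],[[0.06,0.002,0],-0.5,1],[[0.1,0.004,0],-0.8,1],[[0.14,0.005,0],-1.1,1],[[0.18,0.007,0],-1.4,1],[[0.21,0.008,0],-1.6,1],[[0.235,0.009,0],-1.75,1],[[0.245,0.0095,0],-1.81,1],[[0.245,0.0095,0],-1.81,1],[[0.245,0.0095,0],-1.81,1]]}}

```text
time: 10.42
tool_pos: [0.5055, -0.0191, 0.2322]
ee_rot: [-3.141, 0.0, 2.132]
wrist_force: [0.3, 0.5, -2.2]
width: 0.05
finger_force: 30.0
```

```bash
python3 - <<'E'
from h import *
from bench import robot
s=robot.snapshot("top"); cv2.imwrite("pics/top5.png",cv2.convertScaleAbs(cv2.resize(s["image"][160:290,420:580,::-1],None,fx=4,fy=4),alpha=1.8))
P=cloud(s); q=sel(P,(.556,-.257),.04,.010,.035); print(len(q),q.mean(0),q.max(0))
go(.505,-.018,.0886,122.2)
E
```

```text
25 [ 0.52722361 -0.2741479   0.02214893] [ 0.53424851 -0.27082147  0.02527833]
t 10.475 tcp [ 0.5056 -0.0192  0.2322] [-3.141  0.     2.132] F [ 0.6  0.2 -3.2] q6 -0.71 w 0.0496
shift [0.0013 0.0002 0.1436] roll -0.007
```

View pics/top5.png

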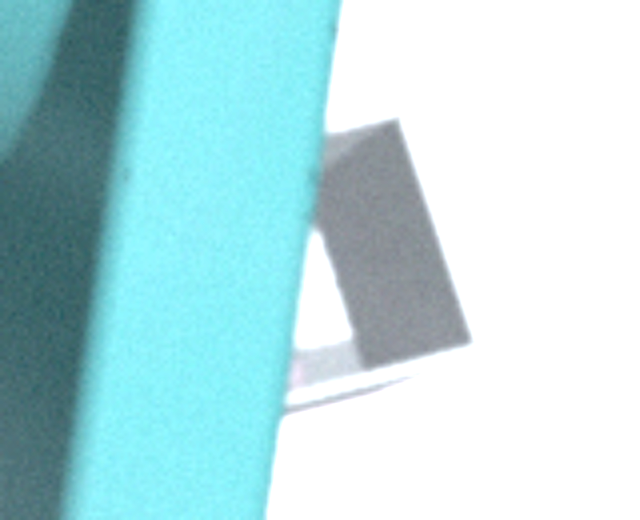

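The crop is partly covered by the arm. A bright spot at (295,370) and depth points up to 25 mm high inside the box fit the 22 mm ball on the 4 mm floor. Now lowering the cup.

>>> {"op": "carry_out", "data": {"steps": [[[0,0,0.02],0,1],[[0,0,0.05],0,1],[[0,0,0.08],0,1],[[0,0,0.11],0,1],[[0,0,0.13],0,1],[[0,0,0.138],0,1],[[0,0,0.138],0,1],[[0,0,0.138],0,1]]}}

```text
time: 11.48
tool_pos: [0.5063, -0.0186, 0.0958]
ee_rot: [3.14, 0.002, 2.133]
wrist_force: [-0.8, 0.5, -1.9]
width: 0.0494
finger_force: 30.0
```

>>> {"op": "carry_out", "data": {"steps": [[[0,0,0.002],0,1],[[0,0,0.004],0,1],[[0,0,0.005],0,1],[[0,0,0.005],0,1]]}}

```text
time: 11.98
tool_pos: [0.5053, -0.0182, 0.0893]
ee_rot: [-3.141, -0.0, 2.133]
wrist_force: [-0.3, -0.9, -3.2]
width: 0.0498
finger_force: 30.0
```

>>> {"op": "carry_out", "data": {"steps": [[[0,0,0.001],0,1],[[0,0,0.002],0,1],[[0,0,0.002],0,1]]}}

```text
time: 12.35
tool_pos: [0.5055, -0.0183, 0.0877]
ee_rot: [3.141, 0.0, 2.133]
wrist_force: [0.2, 1.1, -0.7]
width: 0.0495
finger_force: 30.0
```

The bench now carries the cup, so I open the fingers and retreat.

>>> {"op": "carry_out", "data": {"steps": [[[0,0,0],0,-0.3],[[0,0,0],0,-1],[[0,0,0],0,-1],[[0,0,0],0,-1],[[0,0,0],0,-1],[[0,0,-0.03],0,-1],[[0,0,-0.07],0,-1],[[0,0,-0.12],0,-1],[[0,0,-0.15],0,-1],[[0,0,-0.15],0,-1]]}}

```text
time: 13.6
tool_pos: [0.5068, -0.0185, 0.2405]
ee_rot: [3.137, 0.004, 2.133]
wrist_force: [0.8, -0.5, 0.2]
width: 0.0943
finger_force: 0.0
```

>>> {"op": "carry_out", "data": {"steps": [[[-0.05,0.12,-0.03],0,-1],[[-0.05,0.15,-0.03],0,-1],[[-0.05,0.15,-0.03],0,-1],[[0.1,-0.2,-0.03],0,-1],[[0.1,-0.2,-0.03],0,-1],[[0.1,-0.2,-0.03],0,-1],[[0.1,-0.2,-0.03],0,-1],[[0.1,-0.2,-0.03],0,-1],[[0.1,-0.2,-0.03],0,-1],[[0.1,-0.2,-0.03],0,-1]]}}

```text
time: 14.85
tool_pos: [0.2803, -0.0402, 0.2663]
ee_rot: [3.141, 0.001, 2.131]
wrist_force: [0.4, -0.3, -0.1]
width: 0.0938
finger_force: 0.0
```

```bash
python3 - <<'E'
from h import *
from bench import robot
o=robot.get_obs(); print(o["tool_pos"],o["wrist_force"].round(1),o["width"])
s=robot.snapshot("top"); cv2.imwrite("pics/top6.png",s["image"][:,:,::-1]); P=cloud(s)
for r in [((.505,-.018),.05,.112,.13),((.556,-.257),.04,.012,.035)]:
    q=sel(P,*r); print(len(q),rect(q) if len(q)>5 else 0,q.max(0) if len(q) else 0)
s=robot.snapshot("side");P=cloud(s)
q=sel(P,(.505,-.018),.05,.112,.13); print(rect(q))
t=sel(P,(.505,-.018),.09,.012,.035); t=t[np.hypot(t[:,0]-.505,t[:,1]+.018)>.042]; print("tab",rect(t))
E
```

```text
[ 0.28030433 -0.04017307  0.26625156] [ 0.4 -0.3 -0.1] 0.09384226356656315
467 (array([505. , -19.3]), array([52. , 51.6]), 31.8, 467, 'zmed', np.float64(0.1182)) [0.54026101 0.01552467 0.12202296]
150 (array([ 529.8, -267. ]), array([17.5, 20.4]), 14.9, 150, 'zmed', np.float64(0.0211)) [ 0.53816091 -0.25702183  0.02637164]
(array([505.6, -18.1]), array([51. , 54.5]), 32.6, 484, 'zmed', np.float64(0.1176))
tab (array([549.7,   9.5]), array([22.5, 32. ]), 33.6, 205, 'zmed', np.float64(0.0223))
```

View pics/top6.png

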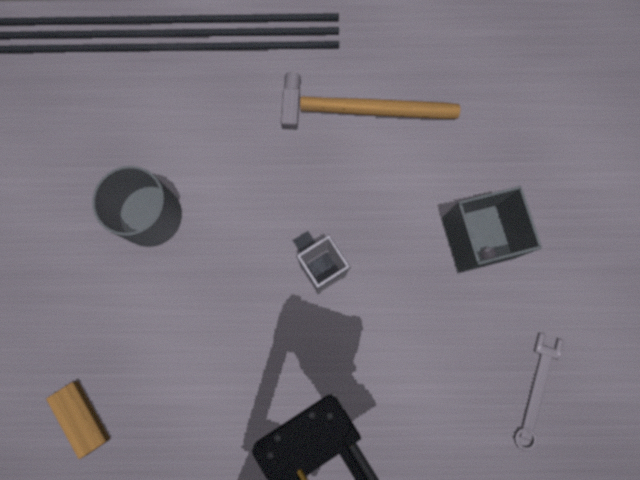

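The ball is in the box at (487,252), and the empty cup stands upright at (322,262) with its tab level. I check that the ball is at rest, then hand in.

```bash
python3 - <<'E'
from h import *
from bench import robot
for i in range(9):
    q=sel(cloud(robot.snapshot("top")),(.556,-.257),.04,.012,.035)
    if i%4==0: print(rect(q)[0])
p=rect(q)[0]
print(robot.close_job())
E
```

```text
[ 529.6 -266.6]
[ 529.7 -267. ]
[ 529.7 -267.1]
the job is handed in; nothing more can be done
None
```

The ball dropped through the cup's bottom into the square box and lies at rest there; the cup stands upright and shut on the bench, the arm is clear, and the job was handed in at about 15 s (no verdict was returned).

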